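# Open the weighing enclosure to its working height

## Task

Get the weighing enclosure ready for work: first press its green fan rocker switch on with a fingertip, so that it draws air before it is opened, then push the counterweighted sash up from beneath its lip, without pinching or gripping it, until the red line on the lip is level with the tip of the green pointer on the left post. Leave the sash standing there, do not shift the pointer, and leave the glassware and other things on the bench where they are.

Things in the scene. Friction and masses are not known exactly. Their poses are not given: they have to be found in the camera images.
- hood: the weighing enclosure, fixed: clear-sided cabinet with aluminium posts, 264 mm wide, 450 mm high. Origin on the bench under its middle; x points straight into it (away from its front), y along its front to the left post, z up. Its floor plate spans x = -102 to 62 mm, top 14 mm over the bench; front posts at y = +-115 mm (half-width 13), faces at x = -101 mm. Dishes stand inside
- lip_line (a point): middle of the red line on the front face of the sash's lip (axes as the hood's), an aluminium ledge 204 mm wide along hood y, 18 mm high (9 above and 9 below the line, edges rounded 4 mm), standing out 28 mm in front of the sash's bottom rail. The clear pane rises 120 mm above its back. The lip's underside starts 135 to 160 mm above the bench; the space beneath is open
- sash (a joint): how far the sash is raised, m, 0 (lowest) to 0.155 (top stop). It is balanced by counterweights, needs about 4 to 6 N to slide up or down and stays where it is left
- pointer_tip (a point): tip of the green pointer (22 mm high green block with a small triangle pointing to the sash) clamped on the left front post: the height that the red line must reach, 25 to 137 mm above the line's start. It is 107 mm to the left of the sash's middle and 8 mm behind the lip's front face, just beside the end of the lip
- fan_switch (a joint): the fan rocker switch, rad: 0 = off (the half nearer the robot stands proud), 0.4 = fully on (the near half pressed flat). It stays where it is left; about 3 N on the near half turns it, then it meets its stop
- rocker_near (a point): middle of the upper face of the near half of the green rocker, the spot to press straight down; it sinks about 6 mm. The rocker, 48 mm long (hood x) by 28 mm wide, sits on the white control pod (108 x 60 mm, 35 mm high) in front of the right post; its hinge runs along hood y, 16 mm behind this spot. The lip's front is about 58 mm behind this spot, and higher
- crucible: bystander, leave alone: white porcelain crucible, 42 mm wide, 36 mm high; origin at the middle of its underside
- stopper: bystander: red rubber stopper, 31 mm wide, 26 mm high; origin at the middle of its underside
- weighing_bottle: bystander: small glass weighing bottle with cover, 41 mm wide, 54 mm high; origin at the middle of its underside. To the left of it stands the hot plate, 62 mm high
- amber_bottle: bystander: amber reagent bottle with black cap, 66 mm wide, 140 mm high; origin at the middle of its underside
- flask: bystander: conical flask with red stopper, 68 mm wide, 114 mm high; origin at the middle of its underside. It stands to the right of the tall drying oven, which is 430 mm high and fills the bench from x = 0.36 m on and y = 0.26 m leftwards: do not swing the arm through it
- small_bottle: bystander: small amber bottle with red cap, 44 mm wide, 90 mm high; origin at the middle of its underside
- tweezers: bystander: steel tweezers lying on the bench to the left of the hot plate, 130 mm long; origin at the middle of their underside

How it is judged:
By the outcome, as a careful person would: the job done as asked, in the order asked, and still so for the second after the job is handed in, with the robot touching nothing.
It also fails if it takes over 51 s, if anything falls off the work surface, if the arm or the gripper's body presses on something with over 40 N, if the wrist force passes 120 N, or if a joint passes its speed limit or range.

## Robot

A 6-joint arm with a two-finger parallel gripper is mounted at the origin on a cart in front of the work surface, level with it; the furniture and walls round the work are solid. World frame = base frame: x ahead of the robot, y to its left, z up, the work surface at z = 0. Lengths are in mm, angles in degrees, forces in N, time in s.
With the tool pointing down it reaches from about 300 to 850 mm from the base axis. Payload 4.2 kg.
Tool frame: the origin (TCP) lies at the very end of the fingers, on their centre line; the grasp point (between the pads) lies 19 mm behind it (env.grip_depth is the distance from the TCP to the grasp point, in mm); z points along the fingers, y is the line along which they close (so a half turn about z gives the same grasp; the last joint's range is limited). The gripper opens to 91 mm and grips with 3 to 60 N. Pads are 32 mm wide; open, the fingers measure 118 mm over their backs; the gripper's body (76 mm by 178 mm) begins 60 mm behind the grasp point.
Start: joints at [-68.812, 18.312, 89.639, -0, 72.044, -1.146], TCP at [218.506, -531.882, 213.976] pointing down, gripper open.
Joint ranges: [-177.97, 177.97], [-48.28, 115.42], [12.27, 149.76], [-77.06, 257.06], [2.81, 150.46], [-146.56, 146.56]. Speed limits (degrees/s): [147.25, 147.25, 180, 180, 180, 180].

## Interface

Orientations are given as [roll, pitch, yaw] about the fixed x, y, z axes, in that order (R = Rz(yaw) Ry(pitch) Rx(roll)).
In Python, from workcell import env, cams gives the robot as it stands.
- The arm moves only by the tool apply_moves, never from a script. Its argument "deltas" is a list of rows, each a list of 5 numbers: the shift along the tool's x, y, z in m, then the turn about the tool's z in rad, then the opening, from -1 (shut) to 1 (fully open), so that 0 is half open. In form: [[tx, ty, tz, roll, gripper], ...]. A call has 1 to 5 rows; each row is the pose to reach, as a shift and turn from the pose commanded when the call began, along the tool's axes at that moment; what a row does not reach only later rows make up. A row lasts 1/10 s, in which the tool goes at most 50 mm and 8.59 degrees, less where a joint would pass 70% of its speed; a pose out of reach is approached as far as the arm can. A call with a gripper value outside its range is refused whole. The fingers move at their own pace and stop on an object; "grip_force" is the grip in N (left out, the last holds). Time passes only in rows, so rows that repeat a pose let the fingers close. It gives the time, the measured TCP pose, the force, the opening and the grip force at its end, in the units of the state.
- env.state(): the state, without advancing time (a new reading comes with each control period).
- cams.grab_frame(name): name is "scene" or "side" or "wrist"; returns the picture (420x560x3 uint8, blue, green, red); there is no depth.
- cams.get_calibration(name): a dict with "mtx" (3x3 intrinsics, pixels), "eye" and "attitude" of the camera in the world; the wrist camera has in their place "tool_from_camera" (4x4, takes a point from camera to tool coordinates, whose origin is the TCP and whose axes are the flange's). Camera axes: x right, y down, z forward; pixel columns grow to the right and rows downward; lengths in mm; the calibration is good to about 2 mm. A picture is of the moment at which its call begins: read the wrist's pose just before it. get_calibration takes no time and is no camera call.
- env.job_done(): hands the job in; it is judged then, once.
The state is a dict: "time_s": time; "qpos": joint angles; "qvel": joint speeds; "effort": joint torques, N m; "ee_pos": TCP position; "ee_rot": TCP orientation; "force": force on the tool from outside, world axes, zero at the start; "torque": the same for the moment, N m; "gripper_width": finger opening in mm; "gripper_force": force on a finger pad.
Only numpy, scipy, OpenCV 4.12 (cv2) and the standard library are available. Lean on these libraries where they do the work, as an engineer would, in place of code of your own. Each camera call takes 0.05 s, during which the arm holds its last target. There are 200 camera calls.

## Working session

There is one attempt and no reset: what is moved stays moved. The work goes in short steps, Python scripts to look and compute and a tool call to move; the robot and the scene stay as the last step left them, time stands still between calls to the robot, and variables do not carry over. Pictures are saved under pics/ and viewed, at most 10 in all, crops included, and the job is handed in when it is done.

Besides the shell and the picture viewer there is one more tool, called after "Request:" by a JSON object that holds its "op" and its "data". apply_moves: Moves the arm, as the interface text tells. Its arguments: {"type":"object","properties":{"deltas":{"type":"array"},"grip_force":{"type":"number"}},"required":["deltas"]}

```bash
mkdir -p pics; python3 - <<'E'
from workcell import env,cams
import cv2
for n in ("scene","side"):
    cv2.imwrite(f"pics/{n}0.png",cams.grab_frame(n)); c=cams.get_calibration(n); print(n,c)
print(cams.get_calibration("wrist")); print(env.state())
E
```

```text
scene {'mtx': array([[415.6522602 ,   0.        , 283.52814549],
       [  0.        , 415.6522602 , 207.35421069],
       [  0.        ,   0.        ,   1.        ]]), 'eye': array([ 33.28499354, 206.81939047, 845.91560487]), 'attitude': array([-144.04398683,    0.93443561, -119.88298001])}
side {'mtx': array([[531.8088073 ,   0.        , 274.46874912],
       [  0.        , 531.8088073 , 208.13716944],
       [  0.        ,   0.        ,   1.        ]]), 'eye': array([-692.4253985 , -531.24490343,  834.44875633]), 'attitude': array([-118.3280841 ,   -1.1789028 ,  -67.06051769])}
{'mtx': array([[370.98810262,   0.        , 283.04587253],
       [  0.        , 370.98810262, 209.99988717],
       [  0.        ,   0.        ,   1.        ]]), 'tool_from_camera': array([[-1.57281660e-04, -9.63311115e-01, -2.68387166e-01,
         7.52012544e+01],
       [ 9.99999891e-01, -2.69524714e-04,  3.81368867e-04,
        -6.69895758e-01],
       [-4.39713843e-04, -2.68387077e-01,  9.63311052e-01,
        -1.70833217e+02],
       [ 0.00000000e+00,  0.00000000e+00,  0.00000000e+00,
         1.00000000e+00]])}
{'time_s': 0.1, 'qpos': array([-6.88109460e+01,  1.83461251e+01,  8.96989182e+01,  3.92322731e-04,
        7.20443603e+01, -1.14620258e+00]), 'qvel': array([-0.08054795, -0.06169573, -0.21130954, -0.09830878,  0.01230776,
        0.01836427]), 'effort': array([ 2.03338736e-04, -4.13334167e+01, -2.32509828e+01,  7.27509381e-02,
        4.22123855e-02, -4.39471205e-05]), 'ee_pos': array([ 218.35107584, -531.43916644,  213.22630908]), 'ee_rot': array([-1.79910622e+02, -2.16135198e-03,  2.23351337e+01]), 'force': array([-0.15545642, -0.28787888, -0.06464176]), 'torque': array([ 0.07274329,  0.03183872, -0.02606461]), 'gripper_force': 0.0, 'gripper_width': 91.08259845991472}
```

View pics/scene0.png

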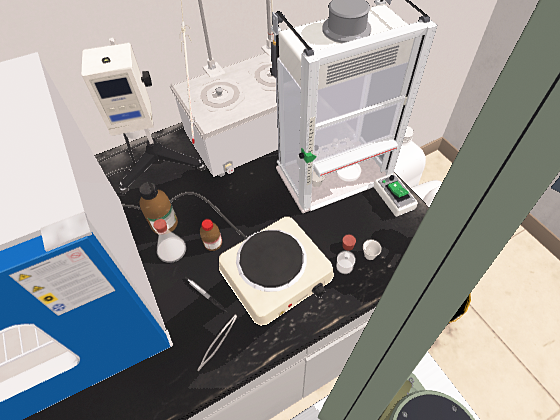

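View pics/side0.png

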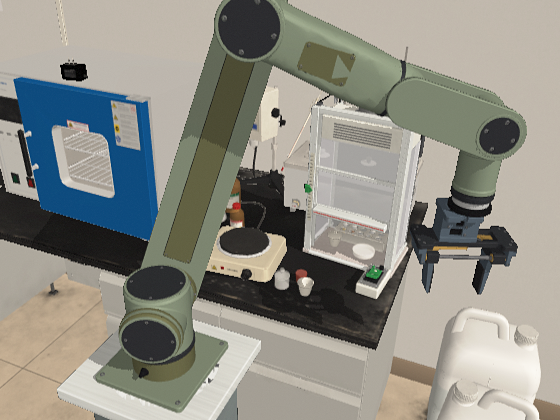

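The scene view shows the hood, with the pointer at (308,156), the lip line from (318,171) to (397,145) and the rocker at (397,188). In the side view these are at (308,188), (315,208)-(386,228) and (374,272). Moves can't tilt the tool, so I need to see the gripper's shape.

```bash
ls; cat > h.py <<'E'
import numpy as np,cv2
from scipy.spatial.transform import Rotation as R
from workcell import env,cams
def cam(n,pose=None):
    c=cams.get_calibration(n)
    if n=="wrist":
        T=c["tool_from_camera"];p,r=pose;Rt=R.from_euler("xyz",r,degrees=True).as_matrix()
        return c["mtx"],Rt@T[:3,:3],Rt@T[:3,3]+p
    return c["mtx"],R.from_euler("xyz",c["attitude"],degrees=True).as_matrix(),c["eye"]
def ray(C,u,v):
    K,Rm,e=C;d=Rm@np.linalg.solve(K,[u,v,1.]);return e,d/np.linalg.norm(d)
def proj(C,P):
    K,Rm,e=C;q=K@(Rm.T@(np.asarray(P,float)-e));return q[:2]/q[2]
def tri(*rs):
    A=sum(np.eye(3)-np.outer(d,d) for e,d in rs);b=sum((np.eye(3)-np.outer(d,d))@e for e,d in rs)
    P=np.linalg.solve(A,b);return P,[round(float(np.linalg.norm(np.cross(P-e,d))),1) for e,d in rs]
def plane(r,z): e,d=r;return e+d*(z-e[2])/d[2]
E
python3 - <<'E'
from h import *
S,D=cam("scene"),cam("side")
a=cv2.imread("pics/side0.png");b=cv2.imread("pics/scene0.png")
def blobs(im,kind):
    h=cv2.cvtColor(im,cv2.COLOR_BGR2HSV)
    m=cv2.inRange(h,(50,130,50),(80,255,255)) if kind=="g" else cv2.inRange(h,(0,110,90),(8,255,255))|cv2.inRange(h,(173,110,90),(180,255,255))
    n,l,s,c=cv2.connectedComponentsWithStats(m)
    for i in range(1,n):
        if s[i,4]>8: print(kind,s[i],c[i].round(1), [np.argwhere(l==i)[f][::-1].tolist() for f in (np.argwhere(l==i)[:,1].argmin(),np.argwhere(l==i)[:,1].argmax())])
for n,im in (("scene",b),("side",a)):
    print(n);blobs(im,"g");blobs(im,"r")
v=[cv2.resize(a[175:300,400:530],None,fx=3,fy=3,interpolation=2),cv2.resize(a[175:300,285:415],None,fx=3,fy=3,interpolation=2)]
cv2.imwrite("pics/c1.png",np.hstack(v))
E
```

```text
pics
scene
g [301 148  15  15  94] [308.1 156.3] [[301, 148], [315, 156]]
g [388 181  20  17 165] [397.3 189.2] [[388, 184], [407, 191]]
r [192 139   3   5  11] [192.8 140.7] [[192, 139], [194, 140]]
r [381 148  16   6  20] [388.3 150.2] [[381, 153], [396, 148]]
r [371 153   9   5  12] [374.9 155. ] [[371, 156], [379, 153]]
r [338 161  21   8  21] [348.  164.6] [[338, 168], [358, 161]]
r [327 169  10   5  13] [331.3 170.8] [[327, 172], [336, 169]]
r [154 219  13  14 138] [160.1 225.2] [[154, 222], [166, 225]]
r [202 219  11  12 112] [206.9 224.6] [[202, 222], [212, 222]]
r [342 234  14  16 170] [348.5 241.7] [[342, 239], [355, 238]]
r [288 304   4   3   9] [289.4 304.9] [[288, 305], [291, 304]]
side
g [ 14 176   3   5   9] [ 14.8 178.2] [[14, 177], [16, 180]]
g [305 184   7   8  42] [307.3 188. ] [[305, 184], [311, 189]]
g [366 266  16  13 108] [373.6 273.2] [[366, 274], [381, 270]]
r [ 29 180   4   7  18] [ 30.2 183.1] [[29, 180], [32, 185]]
r [232 202   9   8  52] [236.2 205.6] [[232, 205], [240, 204]]
r [231 220  12   2  17] [237.2 220.6] [[231, 220], [242, 220]]
r [296 269  11  11  89] [300.6 273.4] [[296, 271], [306, 271]]
```

View pics/c1.png

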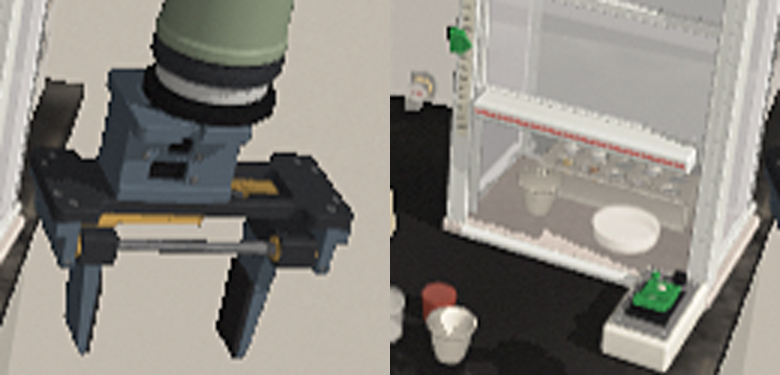

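The crop shows a wide black plate (178 mm along the closing axis) with a narrower box on it. The plate's end is therefore an upward-facing ledge that can go under the lip. In the side view the red line runs from about (314,212) to (384,230). Next I triangulate the hood features and estimate the ledge height.

```bash
python3 - <<'E'
from h import *
np.set_printoptions(precision=1,suppress=True)
S,D=cam("scene"),cam("side")
a=cv2.imread("pics/side0.png");b=cv2.imread("pics/scene0.png")
def line(im,roi):
    x0,y0,x1,y1=roi;f=im.astype(int)[y0:y1,x0:x1];m=(f[...,2]-f[...,:2].max(2))>25
    p=np.argwhere(m)[:,::-1]+[x0,y0]
    vx,vy,cx,cy=cv2.fitLine(p.astype(np.float32),cv2.DIST_HUBER,0,.1,.1).ravel()
    t=(p-[cx,cy])@[vx,vy];ok=abs((p-[cx,cy])@[-vy,vx])<2;t=t[ok];d=np.array([vx,vy]);c=np.array([cx,cy])
    return sorted([c+d*t.min(),c+d*t.max()],key=lambda q:q[0]),len(t)
ls,ld=line(b,(316,140,402,180)),line(a,(310,200,392,236));print(ls,ld)
E=[tri(ray(S,*ls[0][i]),ray(D,*ld[0][i])) for i in (0,1)];print(E)
L,Rr=E[0][0],E[1][0];yv=L-Rr;print("len",np.linalg.norm(yv),"mid",(L+Rr)/2,"hood x yaw",np.degrees(np.arctan2(-yv[0],yv[1])))
print("pointer blk",tri(ray(S,308.1,156.3),ray(D,307.3,188)),"tip",tri(ray(S,315,156),ray(D,311,189)))
print("rocker c",tri(ray(S,397.3,189.2),ray(D,373.6,273.2)))
print("stopper",tri(ray(S,348.5,241.7),ray(D,300.6,273.4)))
print("crucible",plane(ray(S,372,250),20), plane(ray(D,305,287),20))
print("wbottle",plane(ray(S,345,262),27))
p=np.array([218.4,-531.6,213.5]);Rt=R.from_euler("xyz",[180,0,22.335],degrees=True).as_matrix()
for h in (80,95,110,125,140):
    print(h,[proj(D,p+Rt@np.array([x,y,-h])) for x,y in ((38,89),(-38,89),(38,-89),(-38,-89))])
E
```

```text
([array([320., 175.]), array([396.1, 147.4])], 115) ([array([313. , 211.2]), array([382., 230.])], 117)
[(array([ 513.8, -148.6,  147.9]), [0.4, 0.4]), (array([ 492.7, -342.5,  149.4]), [0.4, 0.4])]
len 194.98626611388028 mid [ 503.3 -245.5  148.6] hood x yaw -6.212396653497442
pointer blk (array([ 528.3, -124.6,  206.6]), [0.3, 0.3]) tip (array([ 520.9, -136.9,  208.8]), [0.6, 0.6])
rocker c (array([ 452.5, -341.8,   40.5]), [0.6, 0.6])
stopper (array([ 398.9, -161.1,   20.6]), [1.2, 1.2])
crucible [ 353.1 -193.7   20. ] [ 350.4 -192.2   20. ]
wbottle [ 356.  -120.4   27. ]
80 [array([497.9, 243.5]), array([512.9, 265.8]), array([406.2, 241.4]), array([414.9, 263.5])]
95 [array([499.6, 236.9]), array([514.9, 258.9]), array([407.3, 234.7]), array([416.1, 256.6])]
110 [array([501.3, 230.2]), array([516.9, 251.9]), array([408.4, 228. ]), array([417.3, 249.6])]
125 [array([503.1, 223.4]), array([518.9, 244.8]), array([409.5, 221.2]), array([418.6, 242.5])]
140 [array([504.9, 216.5]), array([520.9, 237.6]), array([410.6, 214.3]), array([419.9, 235.2])]
```

Request:
{"op": "apply_moves", "data": {"deltas": [[0.029,-0.015,0,-0.134,1],[0.058,-0.03,0,-0.268,1],[0.087,-0.044,0,-0.402,1],[0.115,-0.059,0,-0.536,1],[0.144,-0.074,0,-0.67,1]]}}

```text
time_s: 0.6
ee_pos: [324.0, -407.5, 213.6]
ee_rot: [-180.0, -0.0, 61.0]
force: [0.9, 0.1, 0.1]
gripper_width: 91.2
gripper_force: 0.0
```

```bash
cat >> h.py <<'E'
def st():
    s=env.state();print(s["time_s"],s["ee_pos"].round(1),s["ee_rot"].round(2),s["force"].round(1),s["qpos"].round(1));return s
def go(P,yaw,s=None):
    s=s or st();Rt=R.from_euler("xyz",s["ee_rot"],degrees=True).as_matrix()
    print("delta tool m",(Rt.T@(np.array(P)-s["ee_pos"])/1000).round(4),"roll",round(float(-np.radians(yaw-s["ee_rot"][2])),4))
E
python3 -c "
from h import *
go([385,-335,213.5],83.8)"
```

```text
0.6 [ 324.  -407.5  213.6] [-1.7996e+02 -2.0000e-02  6.1020e+01] [0.9 0.1 0.1] [-52.8  13.5  96.6  -0.   70.  -23.8]
delta tool m [0.0929 0.0182 0.0001] roll -0.3976
```

Request:
{"op": "apply_moves", "data": {"deltas": [[0.031,0.006,0,-0.133,1],[0.062,0.012,0,-0.266,1],[0.093,0.018,0.02,-0.398,1],[0.093,0.018,0.05,-0.398,1],[0.093,0.018,0.05,-0.398,1]]}}

```text
time_s: 1.1
ee_pos: [383.0, -333.7, 160.5]
ee_rot: [-179.6, -0.3, 83.6]
force: [1.0, -0.3, 0.3]
gripper_width: 91.3
gripper_force: 0.0
```

```bash
python3 - <<'E'
from h import *
s=st();im=cams.grab_frame("wrist");W=cam("wrist",(s["ee_pos"],s["ee_rot"]))
cv2.imwrite("pics/w1.png",im)
h=cv2.cvtColor(im,cv2.COLOR_BGR2HSV);m=cv2.inRange(h,(50,100,40),(85,255,255))
n,l,st_,c=cv2.connectedComponentsWithStats(m)
for i in range(1,n):
    if st_[i,4]>60:
        q=cv2.boxPoints(cv2.minAreaRect(np.argwhere(l==i)[:,::-1].astype(np.float32)));print(st_[i],[plane(ray(W,*p),42).round(1) for p in q],plane(ray(W,*c[i]),42).round(1))
print("pred near",proj(W,[436.6,-340.1,43]))
E
```

```text
1.1 [ 383.  -333.7  160.5] [-179.6    -0.28   83.62] [ 1.  -0.3  0.3] [-42.4  15.  102.7  -0.   62.8 -36. ]
[411 182   9   9  66] [array([ 484.2, -325.8,   42. ]), array([ 490.5, -326.5,   42. ]), array([ 490.4, -333. ,   42. ]), array([ 484.1, -332.3,   42. ])] [ 487.4 -329.5   42. ]
[ 337  186   61   39 2047] [array([ 424.5, -323.8,   42. ]), array([ 473. , -326.9,   42. ]), array([ 473.4, -357.8,   42. ]), array([ 423.6, -354.7,   42. ])] [ 448.3 -340.6   42. ]
pred near [352.16248684 206.01364887]
```

View pics/w1.png

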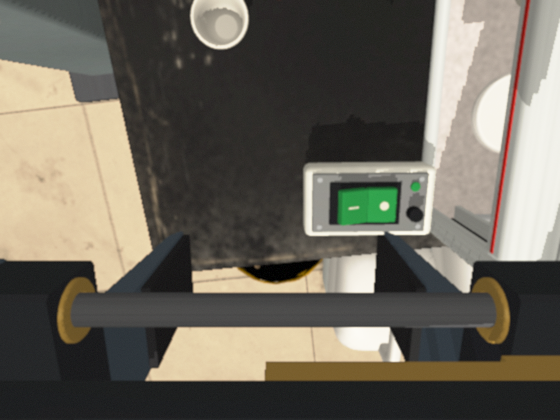

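The wrist view shows the rocker at (337-398, 186-225) with its near half around (352,207), and the right fingertip is in line with it. I'll go straight down.

Request:
{"op": "apply_moves", "data": {"deltas": [[0,0,0.04,0,1],[0,0,0.08,0,1],[0,0,0.105,0,1],[0,0,0.11,0,1],[0,0,0.11,0,1]]}}

```text
time_s: 1.65
ee_pos: [385.0, -337.4, 54.7]
ee_rot: [180.0, 0.0, 83.5]
force: [1.4, 0.5, 0.5]
gripper_width: 91.4
gripper_force: 0.0
```

```bash
python3 - <<'E'
from h import *
go([382.9,-333.7,44],83.8)
E
```

```text
1.65 [ 385.  -337.4   54.7] [1.7996e+02 3.0000e-02 8.3470e+01] [1.4 0.5 0.5] [-42.5  21.8 110.5  -0.   47.6 -36. ]
delta tool m [ 0.0034 -0.0025  0.0107] roll -0.0058
```

Request:
{"op": "apply_moves", "data": {"deltas": [[0.003,-0.002,0.002,0,1],[0.003,-0.002,0.004,0,1],[0.003,-0.002,0.006,0,1],[0.003,-0.002,0.008,0,1],[0.003,-0.002,0.009,0,1]]}}

```text
time_s: 2.15
ee_pos: [383.1, -333.5, 45.3]
ee_rot: [180.0, 0.0, 83.5]
force: [-2.0, -0.8, 1.7]
gripper_width: 91.4
gripper_force: 1.4
```

Request:
{"op": "apply_moves", "data": {"deltas": [[0,0,0.002,0,1],[0,0,0.003,0,1],[0,0,0.004,0,1],[0,0,0.005,0,1],[0,0,0.006,0,1]]}}

```text
time_s: 2.65
ee_pos: [383.2, -333.6, 43.4]
ee_rot: [179.9, 0.1, 83.6]
force: [-15.9, 6.4, 45.2]
gripper_width: 90.7
gripper_force: 22.5
```

Request:
{"op": "apply_moves", "data": {"deltas": [[0,0,-0.005,0,1],[0,0,-0.03,0,1],[0,0,-0.07,0,1],[0,0,-0.11,0,1],[0,0,-0.11,0,1]]}}

```text
time_s: 3.15
ee_pos: [386.0, -335.5, 153.8]
ee_rot: [179.5, 0.4, 83.5]
force: [0.3, -0.4, -0.2]
gripper_width: 91.1
gripper_force: 0.0
```

```bash
python3 - <<'E'
from h import *
s=st();im=cams.grab_frame("wrist");a=cams.grab_frame("side")
W=cam("wrist",(s["ee_pos"],s["ee_rot"]));print(proj(W,[448,-340,40]))
b=cv2.imread("pics/side0.png")
f=lambda i,r:cv2.resize(i[r[1]:r[1]+60,r[0]:r[0]+75],(375,300),interpolation=2)
u,v=proj(W,[448,-340,40]).astype(int)
w0=cv2.imread("pics/w1.png")
cv2.imwrite("pics/sw.png",np.vstack([np.hstack([f(w0,(330,175)),f(im,(u-37,v-30))]),np.hstack([f(b,(337,243)),f(a,(337,243))])]))
E
```

```text
3.15 [ 386.  -335.5  153.8] [179.46   0.36  83.53] [ 0.3 -0.4 -0.2] [-42.3  15.1 103.6   0.   60.7 -35.8]
[360.91214301 201.85218808]
```

View pics/sw.png

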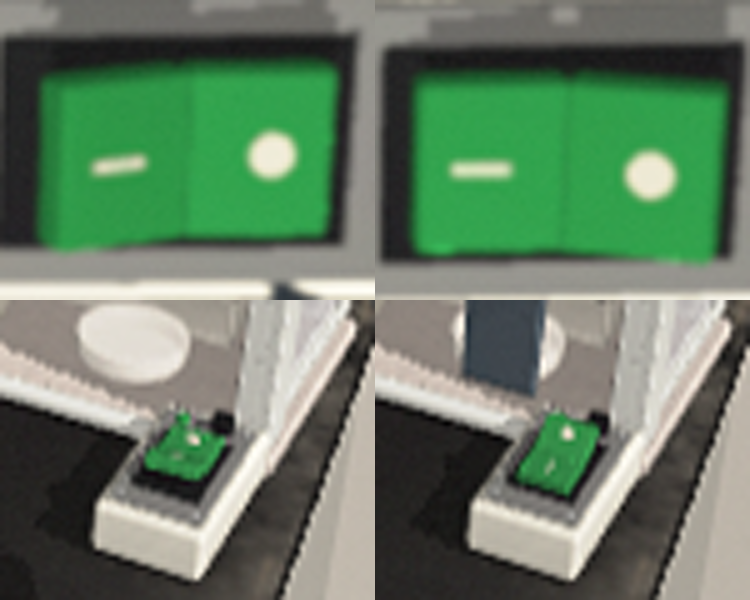

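The near half now lies flat against its stop, so the fan is on. Next I move in front of the lip centre with the fingers shut.

```bash
python3 - <<'E'
from h import *
s=st();go([389,-233,150],83.8,s);W=cam("wrist",(s["ee_pos"],s["ee_rot"]))
im=cams.grab_frame("wrist");f=im.astype(int);m=(f[...,2]-f[...,:2].max(2))>60
m[:, :420]=0;p=np.argwhere(m)[:,::-1].astype(np.float32)
vx,vy,x,y=cv2.fitLine(p,cv2.DIST_HUBER,0,.1,.1).ravel();print(len(p))
for v in (50,150,230): print(plane(ray(W,x+vx/vy*(v-y),v),148.6).round(1))
E
```

```text
3.25 [ 383.4 -333.2  149.3] [1.7992e+02 4.0000e-02 8.3530e+01] [-0.4  0.4 -0.3] [-42.3  15.3 104.    0.   60.6 -35.8]
delta tool m [ 0.1002 -0.0058 -0.0008] roll -0.0047
1081
[ 500.9 -246.5  148.6]
[ 496.7 -288.9  148.6]
[ 492.8 -327.5  148.6]
```

Request:
{"op": "apply_moves", "data": {"deltas": [[0.03,-0.002,0,0,-1],[0.065,-0.004,0,0,-1],[0.1,-0.006,0,0,-1],[0.1,-0.006,0,0,-1],[0.1,-0.006,0,0,-1]], "grip_force": 5}}

```text
time_s: 3.8
ee_pos: [388.0, -232.5, 147.7]
ee_rot: [-179.9, -0.0, 83.6]
force: [-0.7, -1.1, -0.4]
gripper_width: 54.1
gripper_force: 0.0
```

Request:
{"op": "apply_moves", "data": {"deltas": [[0,0,0.03,0,-1],[0,0,0.06,0,-1],[0,0,0.09,0,-1],[0,0,0.09,0,-1],[0,0,0.09,0,-1]]}}

```text
time_s: 4.3
ee_pos: [388.4, -233.9, 58.6]
ee_rot: [-179.9, -0.0, 83.5]
force: [0.0, 0.5, -0.1]
gripper_width: 14.0
gripper_force: 0.0
```

```bash
python3 - <<'E'
from h import *
go([389,-233,11],83.8)
im=cams.grab_frame("side");cv2.imwrite("pics/s2.png",cv2.resize(im[120:320,200:460],(780,600),interpolation=2))
E
```

```text
4.3 [ 388.4 -233.9   58.6] [-1.7993e+02 -2.0000e-02  8.3470e+01] [ 0.   0.5 -0.1] [-32.5  17.2 117.5  -0.   45.4 -26. ]
delta tool m [0.001  0.0006 0.0476] roll -0.0058
```

View pics/s2.png

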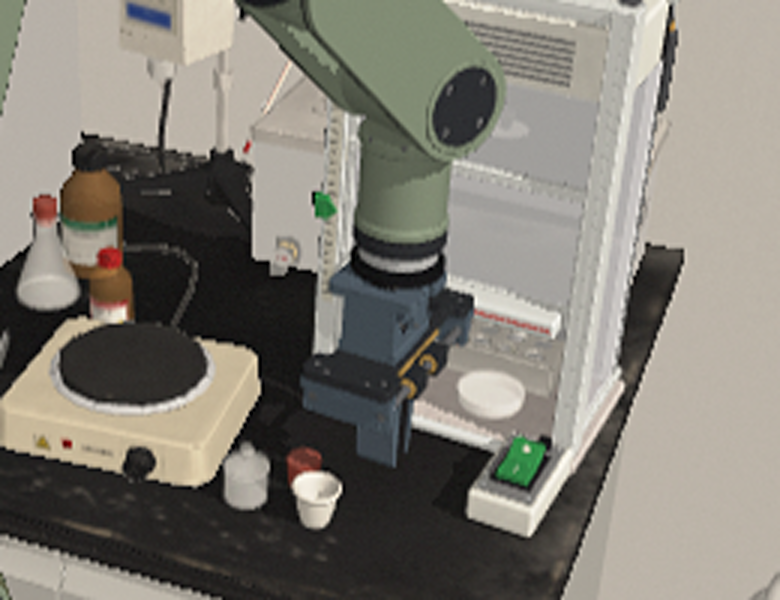

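The view shows the gripper in front of the lip, the near top corners of the plate at about (301.7,245) and (331,251), and no bystanders touched. I'll solve for the height of the plate's top.

```bash
python3 - <<'E'
from h import *
s=st();D=cam("side");Rt=R.from_euler("xyz",s["ee_rot"],degrees=True).as_matrix()
for h in (100,110,115,120,125): print(h,[proj(D,s["ee_pos"]+Rt@np.array([x,-89,-h])).round(1) for x in (38,-38)])
E
```

```text
4.35 [ 389.1 -234.2   59.5] [1.7994e+02 4.0000e-02 8.3480e+01] [-0.2 -0.7  1. ] [-32.5  17.1 117.5  -0.   45.3 -26. ]
100 [array([298.8, 248.9]), array([328.4, 258.3])]
110 [array([299. , 245.3]), array([328.7, 254.6])]
115 [array([299.1, 243.5]), array([328.9, 252.8])]
120 [array([299.2, 241.7]), array([329. , 250.9])]
125 [array([299.3, 239.9]), array([329.2, 249.1])]
```

Request:
{"op": "apply_moves", "data": {"deltas": [[0,0,0.02,0,-1],[0,0,0.038,0,-1],[0,0,0.048,0,-1],[0,0,0.048,0,-1],[0,0,0.048,0,-1]]}}

```text
time_s: 4.85
ee_pos: [389.1, -233.7, 11.8]
ee_rot: [179.9, 0.0, 83.5]
force: [-0.0, 0.9, -0.2]
gripper_width: 0.5
gripper_force: 0.0
```

Request:
{"op": "apply_moves", "data": {"deltas": [[0,0.01,0,0,-1],[0,0.02,0,0,-1],[0,0.03,0,0,-1],[0,0.04,0,0,-1],[0,0.045,0,0,-1]]}}

```text
time_s: 5.35
ee_pos: [434.8, -238.6, 11.1]
ee_rot: [179.9, 0.0, 83.6]
force: [0.3, 0.3, 0.1]
gripper_width: 0.9
gripper_force: 0.0
```

Request:
{"op": "apply_moves", "data": {"deltas": [[0,0,-0.004,0,-1],[0,0,-0.008,0,-1],[0,0,-0.012,0,-1],[0,0,-0.016,0,-1],[0,0,-0.02,0,-1]]}}

```text
time_s: 5.85
ee_pos: [432.5, -237.9, 31.0]
ee_rot: [-179.9, -0.0, 83.5]
force: [0.9, 0.0, -4.3]
gripper_width: 0.8
gripper_force: 0.0
```

Request:
{"op": "apply_moves", "data": {"deltas": [[0,0,-0.004,0,-1],[0,0,-0.009,0,-1],[0,0,-0.014,0,-1],[0,0,-0.019,0,-1],[0,0,-0.024,0,-1]]}}

```text
time_s: 6.35
ee_pos: [432.5, -238.0, 55.2]
ee_rot: [-179.9, -0.0, 83.5]
force: [-0.9, 0.0, -4.1]
gripper_width: 0.4
gripper_force: 0.0
```

Request:
{"op": "apply_moves", "data": {"deltas": [[0,0,-0.004,0,-1],[0,0,-0.008,0,-1],[0,0,-0.011,0,-1],[0,0,-0.013,0,-1],[0,0,-0.013,0,-1]]}}

```text
time_s: 6.85
ee_pos: [433.9, -238.6, 68.5]
ee_rot: [179.9, 0.0, 83.5]
force: [-0.7, -0.6, -0.9]
gripper_width: 0.5
gripper_force: 0.0
```

```bash
python3 - <<'E'
from h import *
s=st();a=cams.grab_frame("side");b=cams.grab_frame("scene");cv2.imwrite("pics/s3r.png",a);cv2.imwrite("pics/sc3r.png",b)
f=lambda i,x,y,w,h:cv2.resize(i[y:y+h,x:x+w],(390,390),interpolation=2)
cv2.imwrite("pics/s3.png",np.hstack([f(a,295,160,100,100),f(b,292,105,110,110)]))
E
```

```text
6.85 [ 433.9 -238.6   68.5] [1.7989e+02 4.0000e-02 8.3510e+01] [-0.7 -0.6 -0.9] [-30.1  19.5 111.8   0.   48.6 -23.7]
```

View pics/s3.png

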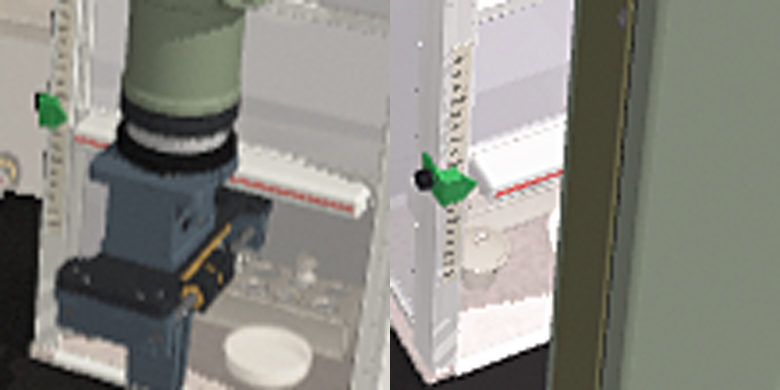

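In the side view the pointer tip is at about (312,188), with the line's left end just below it. In the scene view the tip is at about (316,157), with the line's left end at (321,159). I'll intersect both with the lip planes.

```bash
cat >> h.py <<'E'
hx=np.array([.9946,-.104,0]);F0=np.array([502.3,-245.5,0])
def onplane(r,off): e,d=r;t=((F0+off*hx-e)@hx)/(d@hx);return e+t*d
def redfit(im,roi,th=25):
    x0,y0,x1,y1=roi;f=im.astype(int)[y0:y1,x0:x1];p=(np.argwhere((f[...,2]-f[...,:2].max(2))>th)[:,::-1]+[x0,y0]).astype(np.float32)
    return cv2.fitLine(p,cv2.DIST_HUBER,0,.1,.1).ravel(),p
E
python3 - <<'E'
from h import *
S,D=cam("scene"),cam("side");a=cv2.imread("pics/s3r.png");b=cv2.imread("pics/sc3r.png")
for n,C,im,roi,tip in (("side",D,a,(312,190,390,218),(311.9,188.3)),("scene",S,b,(318,146,340,166),(316.2,156.6))):
    (vx,vy,x,y),p=redfit(im,roi);print(n,len(p),"tip",onplane(ray(C,*tip),8).round(1))
    for u in (p[:,0].min(),p[:,0].max()): print("  line",onplane(ray(C,u,y+vy/vx*(u-x)),0).round(1))
E
```

```text
side 69 tip [ 521.4 -139.6  211.7]
  line [ 512.3 -149.5  198. ]
  line [ 492.  -344.1  198.7]
scene 30 tip [ 521.3 -140.3  203.8]
  line [ 512.6 -147.   198.7]
  line [ 508.2 -189.4  198. ]
```

The line is at about z 198 and the tip at 204-212, which is too coarse. I'll back out below the lip and take a close wrist view of the pointer and the end of the lip.

Request:
{"op": "apply_moves", "data": {"deltas": [[0,0,0.008,0,-1],[0,0,0.014,0,-1],[0,0,0.014,0,-1],[0,-0.025,0.014,0,-1],[0,-0.05,0.014,0,-1]]}}

```text
time_s: 7.45
ee_pos: [383.4, -232.7, 53.7]
ee_rot: [180.0, 0.0, 83.6]
force: [-0.9, 0.3, 0.8]
gripper_width: 0.5
gripper_force: 0.0
```

```bash
python3 -c "
from h import *
go([402,-183,194],83.8)"
```

```text
7.45 [ 383.4 -232.7   53.7] [1.7999e+02 1.0000e-02 8.3570e+01] [-0.9  0.3  0.8] [-32.7  17.2 118.5  -0.   44.2 -26.3]
delta tool m [ 0.0514  0.013  -0.1403] roll -0.004
```

Request:
{"op": "apply_moves", "data": {"deltas": [[0,0,-0.045,0,-1],[0,0,-0.09,0,-1],[0.025,0,-0.13,0,-1],[0.051,0.006,-0.14,0,-1],[0.051,0.013,-0.14,0,-1]]}}

```text
time_s: 7.95
ee_pos: [403.4, -182.1, 196.3]
ee_rot: [179.7, 0.1, 83.6]
force: [0.1, -1.1, -0.8]
gripper_width: 0.8
gripper_force: 0.0
```

Request:
{"op": "apply_moves", "data": {"deltas": [[0,0,0,0,-1],[0,0,0,0,-1],[0,0,0,0,-1]]}}

```text
time_s: 8.25
ee_pos: [401.4, -183.7, 192.8]
ee_rot: [-179.9, -0.0, 83.5]
force: [-0.6, -0.8, -1.2]
gripper_width: 0.6
gripper_force: 0.0
```

```bash
python3 - <<'E'
from h import *
s=st();im=cams.grab_frame("wrist");cv2.imwrite("pics/w4r.png",im);np.save("p4.npy",[s["ee_pos"],s["ee_rot"]])
print(proj(cam("wrist",(s["ee_pos"],s["ee_rot"])),[520.5,-138.5,208]))
cv2.imwrite("pics/w4.png",cv2.resize(im[0:250,300:560],(780,600)[:1]+(750-150,),interpolation=2))
E
```

```text
8.25 [ 401.4 -183.7  192.8] [-1.7986e+02 -3.0000e-02  8.3490e+01] [-0.6 -0.8 -1.2] [-26.1   7.3 107.7  -0.   65.2 -19.5]
[556.77921818 150.49184168]
```

View pics/w4.png

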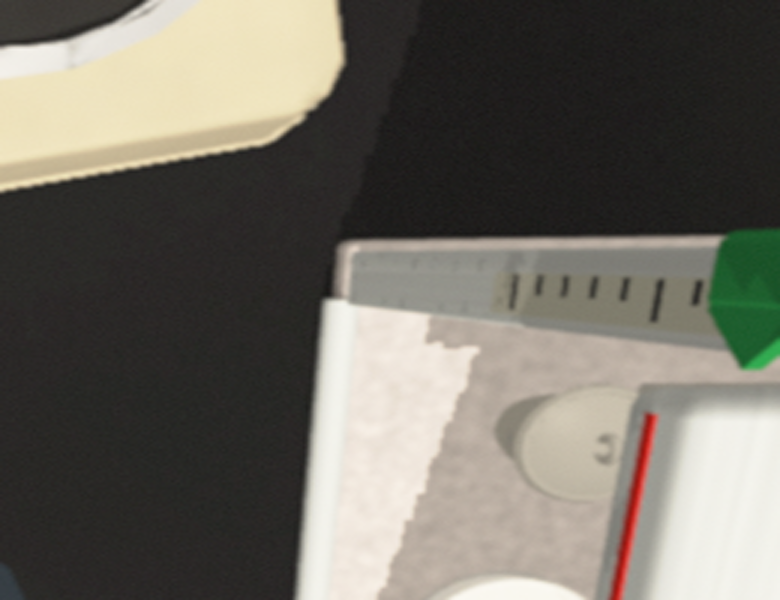

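The close view shows the front apex of the pointer at pixel (548,153) and the end of the red line at (518,172). I'll take a second wrist view from further back and higher, to triangulate.

Request:
{"op": "apply_moves", "data": {"deltas": [[0,-0.005,-0.03,0,-1],[0,-0.01,-0.06,0,-1],[0,-0.01,-0.09,0,-1],[0,-0.01,-0.09,0,-1],[0,-0.01,-0.09,0,-1]]}}

```text
time_s: 8.8
ee_pos: [392.0, -182.6, 283.6]
ee_rot: [-180.0, 0.0, 83.5]
force: [-0.2, -0.0, -0.6]
gripper_width: 0.1
gripper_force: 0.0
```

Request:
{"op": "apply_moves", "data": {"deltas": [[0,0,0,0,-1],[0,0,0,0,-1]]}}

```text
time_s: 9.0
ee_pos: [391.5, -182.0, 282.5]
ee_rot: [-179.8, -0.1, 83.5]
force: [0.0, -0.5, 0.3]
gripper_width: 0.5
gripper_force: 0.0
```

```bash
python3 - <<'E'
from h import *
s=st();im=cams.grab_frame("wrist");cv2.imwrite("pics/w5r.png",im)
W5=cam("wrist",(s["ee_pos"],s["ee_rot"]));W4=cam("wrist",np.load("p4.npy"))
i4=cv2.imread("pics/w4r.png")
def feats(i,x0):
    m=cv2.inRange(cv2.cvtColor(i,cv2.COLOR_BGR2HSV),(50,100,30),(85,255,255));m[:,:x0]=0;m[240:]=0
    g=np.argwhere(m)[:,::-1];k=g[:,1].max();tp=g[g[:,1]>=k-1]
    (vx,vy,x,y),p=redfit(i,(x0-60,100,560,235),70)
    t=p[:,1].min();return tp[:,0].mean(),k+.5,tp[:,0].min(),tp[:,0].max(),x+vx/vy*(t-y),t-.5
f4,f5=feats(i4,500),feats(im,430);print(np.round(f4,1),np.round(f5,1))
for n,j in (("tip",0),("line",4)):
    r4,r5=ray(W4,f4[j],f4[j+1]),ray(W5,f5[j],f5[j+1])
    print(n,tri(r4,r5),[onplane(r,o).round(1) for r in (r4,r5) for o in ((0,) if j else (0,8))])
u,v=int(f5[0]),int(f5[1]);cv2.imwrite("pics/w5.png",cv2.resize(im[max(v-50,0):v+50,max(0,min(u-60,440)):min(u+60,560)],None,fx=5,fy=5,interpolation=2))
E
```

```text
9.0 [ 391.5 -182.   282.5] [-1.7983e+02 -6.0000e-02  8.3510e+01] [ 0.  -0.5  0.3] [-26.5   3.   99.3  -0.   77.9 -20. ]
[550.5 153.5 547.  554.  516.9 172.5] [470.8 137.5 469.  473.  452.  150.5]
tip (array([ 518.55658057, -139.55493784,  207.23842874]), [0.1, 0.1]) [array([ 513.5, -138.2,  214.4]), array([ 521.3, -140.4,  203.2]), array([ 513.5, -138.1,  217.7]), array([ 521.3, -140.3,  201.5])]
line (array([ 509.81564611, -147.9717137 ,  199.4199832 ]), [0.1, 0.1]) [array([ 512.4, -149.1,  195.1]), array([ 512.4, -148.8,  193.6])]
```

View pics/w5.png

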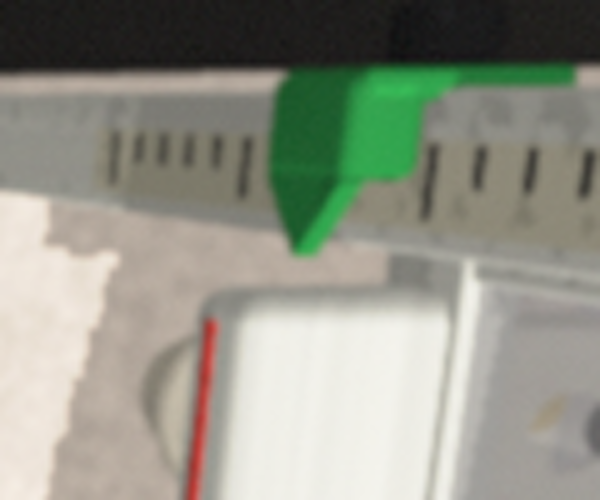

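Triangulation puts the line 8.0 mm below the tip, and both views and the plane check agree on this. The tip also comes out 7.8 mm behind the lip front, as described. Now back under the lip.

```bash
python3 -c "
from h import *
go([384,-233,58],83.8)"
```

```text
9.05 [ 391.7 -182.1  282.7] [-1.7986e+02 -5.0000e-02  8.3520e+01] [ 0.5  0.5 -0.1] [-26.5   2.9  99.3  -0.   77.9 -20. ]
delta tool m [-0.0517 -0.0013  0.2247] roll -0.005
```

Request:
{"op": "apply_moves", "data": {"deltas": [[-0.025,-0.005,0.045,0,-1],[-0.052,-0.005,0.09,0,-1],[-0.052,-0.003,0.135,0,-1],[-0.052,-0.001,0.18,0,-1],[-0.052,-0.001,0.21,0,-1]]}}

```text
time_s: 9.55
ee_pos: [383.5, -232.9, 70.6]
ee_rot: [-179.7, -0.1, 83.5]
force: [-0.5, -0.3, 0.1]
gripper_width: 0.3
gripper_force: 0.0
```

Request:
{"op": "apply_moves", "data": {"deltas": [[0,0,0.015,0,-1],[0,0,0.015,0,-1],[0,0,0.015,0,-1],[0,0.02,0.015,0,-1],[0,0.04,0.015,0,-1]]}}

```text
time_s: 10.05
ee_pos: [426.2, -238.9, 60.5]
ee_rot: [179.8, 0.1, 83.5]
force: [0.4, -0.7, 0.5]
gripper_width: 0.7
gripper_force: 0.0
```

Request:
{"op": "apply_moves", "data": {"deltas": [[0,0.009,0,0,-1],[0,0.009,0,0,-1],[0,0.009,-0.003,0,-1],[0,0.009,-0.005,0,-1],[0,0.009,-0.005,0,-1]]}}

```text
time_s: 10.55
ee_pos: [433.6, -239.3, 64.5]
ee_rot: [180.0, 0.0, 83.5]
force: [-0.2, 0.5, -0.8]
gripper_width: 0.3
gripper_force: 0.0
```

Now up to about 75.5 mm in small steps.

Request:
{"op": "apply_moves", "data": {"deltas": [[0,0,-0.003,0,-1],[0,0,-0.005,0,-1],[0,0,-0.007,0,-1],[0,0,-0.009,0,-1],[0,0,-0.0105,0,-1]]}}

```text
time_s: 11.05
ee_pos: [433.6, -239.3, 74.3]
ee_rot: [-179.9, -0.0, 83.5]
force: [-0.1, -1.5, -3.4]
gripper_width: 0.7
gripper_force: 0.0
```

Request:
{"op": "apply_moves", "data": {"deltas": [[0,0,0,0,-1],[0,0,0,0,-1]]}}

```text
time_s: 11.25
ee_pos: [433.9, -239.2, 74.5]
ee_rot: [-180.0, -0.0, 83.5]
force: [-1.8, -0.6, -2.7]
gripper_width: 0.8
gripper_force: 0.0
```

Request:
{"op": "apply_moves", "data": {"deltas": [[0,0,0.008,0,-1],[0,0,0.014,0,-1],[0,0,0.014,0,-1],[0,-0.025,0.014,0,-1],[0,-0.05,0.014,0,-1]]}}

```text
time_s: 11.75
ee_pos: [384.3, -233.7, 60.3]
ee_rot: [180.0, 0.0, 83.6]
force: [-0.3, -0.8, 0.1]
gripper_width: 0.4
gripper_force: 0.0
```

```bash
python3 -c "
from h import *
go([393,-183,240],83.5)"
```

```text
11.75 [ 384.3 -233.7   60.3] [1.7999e+02 1.0000e-02 8.3570e+01] [-0.3 -0.8  0.1] [-32.8  16.8 117.9  -0.   45.3 -26.3]
delta tool m [ 0.0513  0.003  -0.1798] roll 0.0013
```

Request:
{"op": "apply_moves", "data": {"deltas": [[0,0,-0.045,0,-1],[0,0,-0.09,0,-1],[0.025,0,-0.135,0,-1],[0.051,0.003,-0.18,0,-1],[0.051,0.003,-0.18,0,-1]]}}

```text
time_s: 12.25
ee_pos: [396.2, -182.9, 246.1]
ee_rot: [179.3, 0.2, 83.6]
force: [-0.1, -0.4, 0.1]
gripper_width: 0.7
gripper_force: 0.0
```

Request:
{"op": "apply_moves", "data": {"deltas": [[0,0,0,0,-1],[0,0,0,0,-1],[0,0,0,0,-1]]}}

```text
time_s: 12.55
ee_pos: [392.2, -183.4, 238.7]
ee_rot: [-179.8, -0.1, 83.5]
force: [0.1, 0.4, -0.3]
gripper_width: 0.3
gripper_force: 0.0
```

```bash
cat > rel.py <<'E'
from h import *
s=st();im=cams.grab_frame("wrist");cv2.imwrite("pics/w6r.png",im);W=cam("wrist",(s["ee_pos"],s["ee_rot"]))
m=cv2.inRange(cv2.cvtColor(im,cv2.COLOR_BGR2HSV),(50,100,30),(85,255,255));m[:,:430]=0;m[240:]=0
g=np.argwhere(m)[:,::-1];k=g[:,1].max();tp=g[g[:,1]>=k-1];print(k,tp[:,0].min(),tp[:,0].max())
(vx,vy,x,y),p=redfit(im,(400,100,560,235),70);t=p[:,1].min();print(t,x+vx/vy*(t-y))
T=onplane(ray(W,tp[:,0].mean(),k+.5),8);L=onplane(ray(W,x+vx/vy*(t-y),t-.5),0);print(T.round(1),L.round(1),"tip-line",round(T[2]-L[2],2))
E
python3 rel.py
```

```text
12.55 [ 392.2 -183.4  238.7] [-1.798e+02 -6.000e-02  8.349e+01] [ 0.1  0.4 -0.3] [-26.6   4.5 104.   -0.   71.8 -20.1]
141 506 512
159.0 490.0409
[ 521.3 -140.3  202.4] [ 512.4 -148.9  200.4] tip-line 2.01
```

The line is 2.0 mm short, which matches the predicted contact height of 76.5. I'll go back for the last 2 mm.

```bash
python3 -c "
from h import *
go([384,-233.5,62],83.5)"
```

```text
12.6 [ 392.3 -183.5  238.8] [-1.7981e+02 -6.0000e-02  8.3480e+01] [ 1.   0.1 -0.2] [-26.6   4.5 103.9  -0.   71.8 -20.1]
delta tool m [-0.0508 -0.002   0.1768] roll -0.0003
```

Request:
{"op": "apply_moves", "data": {"deltas": [[-0.025,-0.005,0.04,0,-1],[-0.051,-0.005,0.085,0,-1],[-0.051,-0.003,0.13,0,-1],[-0.051,-0.002,0.17,0,-1],[-0.051,-0.002,0.177,0,-1]]}}

```text
time_s: 13.1
ee_pos: [381.6, -232.1, 58.9]
ee_rot: [-179.4, -0.3, 83.5]
force: [-0.8, 0.5, 0.3]
gripper_width: 0.3
gripper_force: 0.0
```

Request:
{"op": "apply_moves", "data": {"deltas": [[0,0,0,0,-1],[0,0,0,0,-1],[0,0.015,0,0,-1],[0,0.035,0,0,-1],[0,0.049,0,0,-1]]}}

```text
time_s: 13.6
ee_pos: [437.4, -240.3, 65.4]
ee_rot: [179.7, 0.1, 83.5]
force: [0.8, 0.3, 0.0]
gripper_width: 1.0
gripper_force: 0.0
```

Request:
{"op": "apply_moves", "data": {"deltas": [[0,0,0,0,-1],[0,0,-0.003,0,-1],[0,0,-0.006,0,-1],[0,0,-0.008,0,-1],[0,0,-0.008,0,-1]]}}

```text
time_s: 14.1
ee_pos: [433.8, -239.4, 71.9]
ee_rot: [180.0, 0.0, 83.5]
force: [-0.1, 0.0, -0.7]
gripper_width: 0.4
gripper_force: 0.0
```

Request:
{"op": "apply_moves", "data": {"deltas": [[0,0,-0.0015,0,-1],[0,0,-0.003,0,-1],[0,0,-0.004,0,-1],[0,0,-0.005,0,-1],[0,0,-0.005,0,-1]]}}

```text
time_s: 14.6
ee_pos: [433.7, -239.3, 76.3]
ee_rot: [-180.0, -0.0, 83.5]
force: [-0.8, -1.2, -1.9]
gripper_width: 0.3
gripper_force: 0.0
```

Request:
{"op": "apply_moves", "data": {"deltas": [[0,0,0,0,-1],[0,0,0,0,-1]]}}

```text
time_s: 14.8
ee_pos: [433.7, -239.3, 76.2]
ee_rot: [-180.0, -0.0, 83.5]
force: [-0.9, -1.6, -2.3]
gripper_width: 0.3
gripper_force: 0.0
```

Good. Withdraw and check.

Request:
{"op": "apply_moves", "data": {"deltas": [[0,0,0.008,0,-1],[0,0,0.014,0,-1],[0,0,0.014,0,-1],[0,-0.025,0.014,0,-1],[0,-0.05,0.014,0,-1]]}}

```text
time_s: 15.3
ee_pos: [384.3, -233.7, 62.3]
ee_rot: [180.0, 0.0, 83.6]
force: [0.6, 0.2, 0.4]
gripper_width: 0.6
gripper_force: 0.0
```

Request:
{"op": "apply_moves", "data": {"deltas": [[0,0,-0.045,0,-1],[0,0,-0.09,0,-1],[0.025,0,-0.135,0,-1],[0.051,0.003,-0.18,0,-1],[0.051,0.003,-0.18,0,-1]]}}

```text
time_s: 15.8
ee_pos: [396.2, -182.9, 248.1]
ee_rot: [179.3, 0.2, 83.6]
force: [0.1, -0.5, -0.6]
gripper_width: 0.6
gripper_force: 0.0
```

Request:
{"op": "apply_moves", "data": {"deltas": [[0,0,0,0,-1],[0,0,0,0,-1],[0,0,0,0,-1]]}}

```text
time_s: 16.1
ee_pos: [392.2, -183.4, 240.7]
ee_rot: [-179.8, -0.1, 83.5]
force: [0.1, -0.4, 0.6]
gripper_width: 0.3
gripper_force: 0.0
```

```bash
python3 rel.py
```

```text
16.1 [ 392.2 -183.4  240.7] [-1.7981e+02 -6.0000e-02  8.3490e+01] [ 0.1 -0.4  0.6] [-26.6   4.4 103.7  -0.   72.  -20.1]
141 504 510
159.0 489.74655
[ 521.3 -140.4  202.4] [ 512.4 -148.9  202.1] tip-line 0.28
```

The line is within 0.3 mm of the tip, and the arm is clear of everything.

```bash
python3 -c "
from workcell import env
print(env.job_done())"
```

```text
the job is handed in; nothing more can be done
None
```

The job is handed in: I switched the fan on first, then pushed the sash up from beneath its lip until the red line measured 0.3 mm below the pointer tip, and left the arm touching nothing.

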